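# Clip the cabinet key onto the desk anchor

### The job

Pick up the snap hook that carries the key (not the one with the round tag) and clip it onto the steel eye of the desk anchor: press its sprung gate against the eye's upright bar until the bar is inside the hook and the gate has sprung shut behind it. Then let go of it so that it rests there; leave the snap hook with the round tag where it lies.

Things in the scene. Friction and masses are not known exactly. Their poses are not given: they have to be found in the camera images.
- key_clip: steel snap hook lying flat, brass key at its rear (to x -81 mm), 0.14 kg. Origin: underside, mid-handle; x to the mouth, y left, z up. Black handle 50 long (x -25..25), 18 wide, 18 high. Ahead of it a loop of 10 mm bar (z 0..10), free inside x 35..86, y -18..18; front closed by a sprung gate, nose at the +y corner reaching in to y 12, forward to x 103. It may lie left or right
- key_clip_gate (a joint): gate of that hook: dark 8 mm bar 38 long, hinged at hook x 90, y -23. rad: 0 shut, 1.35 fully in (towards the handle); opens inward only, springs shut, 1 to 3 N at its end. A bar entering at hook y -5..8 (best 2) passes the gate's end, which shuts behind it, when 40 to 45 mm past it (bar at x 45..50; the loop's back stops it at x 38)
- anchor: fixed grey block 44x40x60 mm high; at its -y side (robot's right) a closed eye of 7 mm steel bar. Origin: on the desk under the eye's upright bar (straight from z 14 to 46). Its arms (z 6, 54) run along +y to the block at y 45; opening y 4..45, z 10..50, clear through along x. Hook goes on along +x (away from robot), flat, at mid-height, nose side through the opening, hinge side outside
- tag_clip: bystander, not to be moved: the same snap hook, same frame and sizes, but with a round flat brass tag 44 mm across at the rear of its handle (to x -67 mm) instead of a key. Lies on the other side of the desk
Not all that is in view belongs to the job. What is shaped like the key_clip but purple is not meant.

How it is judged:
By the outcome, as a careful person would: the job done as asked, in the order asked, and still so for the second after the job is handed in, with the robot touching nothing.
It also fails if it takes over 38 s, if anything falls off the work surface, if the arm or the gripper's body presses on something with over 40 N, if the wrist force passes 120 N, or if a joint passes its speed limit or range.

### The arm

A 7-joint arm with a two-finger parallel gripper is mounted at the origin on the work surface. World frame = base frame: x ahead of the robot, y to its left, z up, the work surface at z = 0. Lengths are in m, angles in rad, forces in N, time in s.
With the tool pointing down it reaches from about 0.425 to 0.925 m from the base axis. Payload 6.8 kg.
Tool frame: the origin (TCP) lies midway between the tips of the shut fingers; the grasp point (between the pads) lies 19 mm behind it; z points along the fingers, x is the direction in which the jaws open and shut, and the axes are right-handed (so a half turn about z gives the same grasp; the last joint's range is limited). The gripper opens to 85 mm and grips with 20 to 120 N. Pads are 22 mm wide; open, the fingers measure 114 mm over their backs; the gripper's body (76 mm by 85 mm) begins 54 mm behind the grasp point. The pads swing forward as they close: fully open they stand 13 mm farther back than shut.
Start: joints at [1.097, 0.477, 0.022, 1.555, -0.011, 1.109, -0.083], TCP at [0.241, -0.63, 0.198] pointing down, gripper open.
Joint ranges: [-2.96, 2.96], [-0.34, 2.1], [-1.41, 1.46], [0.24, 2.44], [-1.37, 4.51], [0.17, 1.92], [-2.96, 2.96]. Speed limits (rad/s): [2.39, 2.39, 3.14, 3.14, 3.14, 3.14, 3.14].

### API

Orientations are given as a unit quaternion [w, x, y, z].
In Python, from station import bot, imaging, nets gives the robot as it stands. The module is installed in compiled form; this text tells all that it offers.
- The arm moves only by the tool apply_moves, never from a script. Its argument "moves" is text: rows parted by semicolons, each of 7 numbers parted by spaces: the gripper command: -1 is fully open, 1 is shut, values between are in proportion, then the shift along the tool's x, y, z normalised to -1 to 1, where 1 is 120 mm, then the turn, a rotation vector about the tool's x, y, z normalised to -1 to 1, where 1 is 4 degrees. In form: hand dx dy dz rx ry rz; .... A call has 1 to 12 rows; each row shifts and turns the commanded pose from where the row before left it, along the tool's axes as they then stand; what a row does not reach is not made up. A row lasts 1/12 s, in which the tool goes at most 41.7 mm and 7.16 degrees, less where a joint would pass 70% of its speed; a pose out of reach is approached as far as the arm can. A call with a number of a shift or a turn outside -1 to 1 is refused whole. A call with a gripper value outside its range is refused whole. The fingers move at their own pace and stop on an object; "force" is the grip in N (left out, the last holds). Time passes only in rows, so rows that do not move let the fingers close. It gives the time, the measured TCP pose, the force and the opening at its end, in the units of the state.
- bot.get_obs(): the state, without advancing time (a new reading comes with each control period).
- imaging.read_camera(name): name is "side" or "top"; returns a dict with "image" (420x560x3 uint8, red, green, blue), "fx", "fy", "cx", "cy" (pixels), "view" (4x4, takes a point from world to camera coordinates). Camera axes: x right, y down, z forward; pixel columns grow to the right and rows downward; lengths in m; the calibration is good to about 2 mm. A picture is of the moment at which its call begins. There is no depth.
- bot.hand_in(): hands the job in, once; it reports no verdict.
Trained networks look in a picture, given as the dict that the camera call returned (one of the last four; its "shot" number tells which), for a name from the list of things; names that differ only in an ending like _2 or _b are one class to them, and where a whole thing is asked for, a point or a joint stands for the part that bears it (a point fixed in the world has none). Each returns a list of dicts, best first, with "score" (0 to 1); they miss things now and then, are a little off and sometimes report something else, mostly with a low value. They report only what shows in the picture. A call takes as long as a camera call. They do not tell look-alikes from the thing itself.
- nets.spot_in(picture, name): "rect" ([left, top, right, bottom] in pixels, round what is visible of it).
- nets.outline_of(picture, name): "region" (420x560 bool, what is visible of it) and "rect" ([left, top, right, bottom] in pixels, round what is visible of it).
- nets.spot_point(picture, name): "location" ([column, row] in pixels: a listed point, or the origin of a listed thing).
The state is a dict: "t": time; "q": joint angles; "joint_vel": joint speeds; "joint_torque": joint torques, N m; "eef_pos": TCP position; "tool_rot": TCP orientation; "contact_force": force on the tool from outside, world axes, zero at the start; "torque": the same for the moment, N m; "gripper_width": opening from 0.0 (shut) to 1.0 (fully open).
Only numpy, scipy, OpenCV 4.12 (cv2) and the standard library are available. Lean on these libraries where they do the work, as an engineer would, in place of code of your own. Each camera call takes 0.05 s, during which the arm holds its last target.

## Working session

There is one attempt and no reset: what is moved stays moved. The work goes in short steps, Python scripts to look and compute and a tool call to move; the robot and the scene stay as the last step left them, time stands still between calls to the robot, and variables do not carry over. Pictures are saved under pics/ and viewed, and the job is handed in when it is done.

Besides the shell and the picture viewer there is one more tool, called after "Request:" in YAML: its name, and indented under it one key for each argument. apply_moves: Moves the arm, as the interface text tells. Scaled input: -1 to 1 covers 120 mm each way for a shift and 4 degrees each way for a turn. Its arguments: {"type":"object","properties":{"moves":{"type":"string"},"force":{"type":"number"}},"required":["moves"]}

```bash
mkdir -p pics; cat > h.py <<'E'
import numpy as np, cv2
from station import bot, imaging, nets
def save(p,n): cv2.imwrite('pics/'+n+'.png',cv2.cvtColor(p['image'],cv2.COLOR_RGB2BGR))
def ray(p,uv):
    V=np.array(p['view']);R=V[:3,:3];t=V[:3,3];c=-R.T@t
    d=R.T@np.array([(uv[0]-p['cx'])/p['fx'],(uv[1]-p['cy'])/p['fy'],1]);return c,d
def atz(p,uv,z):
    c,d=ray(p,uv);return c+d*(z-c[2])/d[2]
def proj(p,X):
    V=np.array(p['view']);X=np.atleast_2d(X);q=X@V[:3,:3].T+V[:3,3]
    return np.c_[p['fx']*q[:,0]/q[:,2]+p['cx'],p['fy']*q[:,1]/q[:,2]+p['cy']]
E
python3 - <<'E'
from h import *
np.set_printoptions(precision=4,suppress=True)
o=bot.get_obs();print(o)
P={}
for n in('side','top'):
    p=imaging.read_camera(n);P[n]=p;save(p,n+'0');print(n,p['fx'],p['cx'],p['cy'],ray(p,(280,210)))
for n,p in P.items():
    for k in('key_clip','tag_clip','anchor','key_clip_gate'):
        print(n,k,[(np.round(d['score'],2),np.round(d['rect'])) for d in nets.spot_in(p,k)],[(np.round(d['score'],2),np.round(d['location'],1)) for d in nets.spot_point(p,k)])
E
```

```text
{'t': 0.0, 'q': array([ 1.0969,  0.4778,  0.0223,  1.5565, -0.0115,  1.1093, -0.0831]), 'joint_vel': array([ 0.0001,  0.0002,  0.0006, -0.0002, -0.0005, -0.0008,  0.0009]), 'joint_torque': array([ -0.0007, -59.6453,   1.6079, -28.1196,   0.0125,   0.0094,
         0.    ]), 'eef_pos': array([ 0.2412, -0.6297,  0.1971]), 'tool_rot': array([-0.0005,  0.8239, -0.5667, -0.0008]), 'contact_force': array([-0.0663, -0.3622, -0.2155]), 'torque': array([-0.0133,  0.0324,  0.0294]), 'gripper_width': 1.0005226244746295}
side 527.2499601987959 279.3908737935421 212.7782534394366 (array([0.0845, 0.6654, 0.9726]), array([ 0.4122, -0.4854, -0.7711]))
top 458.4992761202469 275.7331142574886 209.1485998774629 (array([0.3915, 0.0939, 0.997 ]), array([ 0.1818, -0.0468, -0.9823]))
side key_clip [(np.float64(0.89), array([204., 253., 273., 306.])), (np.float64(0.85), array([191., 306., 244., 397.]))] [(np.float64(0.87), array([245.4, 286.3])), (np.float64(0.74), array([208.8, 357. ]))]
side tag_clip [(np.float64(0.91), array([362., 143., 428., 172.]))] [(np.float64(0.94), array([400. , 161.1]))]
side anchor [(np.float64(0.85), array([241., 167., 278., 214.])), (np.float64(0.57), array([202., 252., 271., 306.]))] [(np.float64(0.91), array([274.1, 178.6]))]Traceback (most recent call last):
  File "<stdin>", line 9, in <module>
ValueError: it knows: anchor, key_clip, tag_clip
```

```bash

python3 - <<'E'
from h import *
np.set_printoptions(precision=4,suppress=True)
p=imaging.read_camera('top')
for k in('key_clip','tag_clip','anchor'):
        print(k,[(np.round(d['score'],2),np.round(d['rect'])) for d in nets.spot_in(p,k)],[(np.round(d['score'],2),np.round(d['location'],1),atz(p,d['location'],0)) for d in nets.spot_point(p,k)])
E
```

```text
key_clip [(np.float64(0.58), array([ 63., 227., 147., 265.]))] [(np.float64(0.88), array([176.2, 220.8]), array([0.5451, 0.2727, 0.    ])), (np.float64(0.76), array([ 98.7, 248. ]), array([0.4813, 0.4337, 0.    ]))]
tag_clip [(np.float64(0.68), array([399., 217., 438., 292.]))] [(np.float64(0.84), array([422.4, 261.4]), array([ 0.4708, -0.2692,  0.    ]))]
anchor [(np.float64(0.84), array([259., 148., 313., 183.]))] [(np.float64(0.84), array([309.4, 165.3]), array([ 0.6808, -0.0179,  0.    ]))]
```

View pics/side0.png

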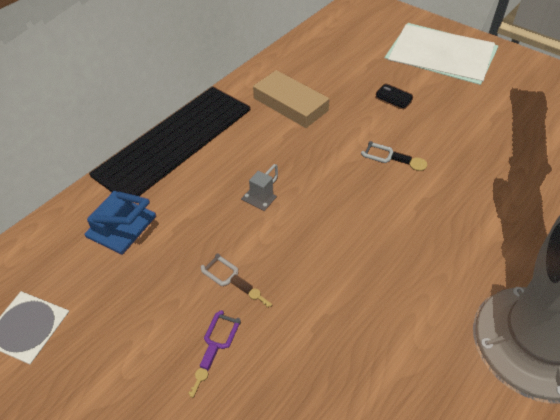

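View pics/top0.png

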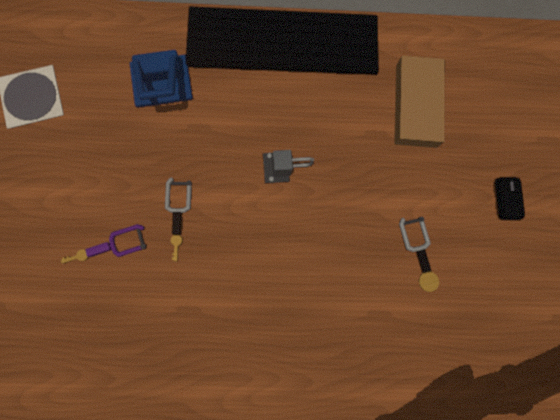

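The top view shows three candidates:
- Key clip with black handle and grey loop at (177,222).
- Purple look-alike at (98,248), not meant.
- Tag clip at (422,261), the bystander.

I choose (177,222) and will check it in a crop.

```bash

python3 - <<'E'
import cv2,numpy as np
t=cv2.imread('pics/top0.png');s=cv2.imread('pics/side0.png')
a=cv2.resize(t[170:270,140:220],None,fx=5,fy=5,interpolation=2)
b=cv2.resize(t[140:190,255:320],None,fx=5,fy=5,interpolation=2)
c=cv2.resize(s[160:215,235:285],None,fx=5,fy=5,interpolation=2)
o=np.zeros((525,800,3),np.uint8);o[:500,:400]=a;o[:250,420:745]=b;o[250:525,420:670]=c
cv2.imwrite('pics/crop.png',o)
E
```

```text
(no output)
```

View pics/crop.png

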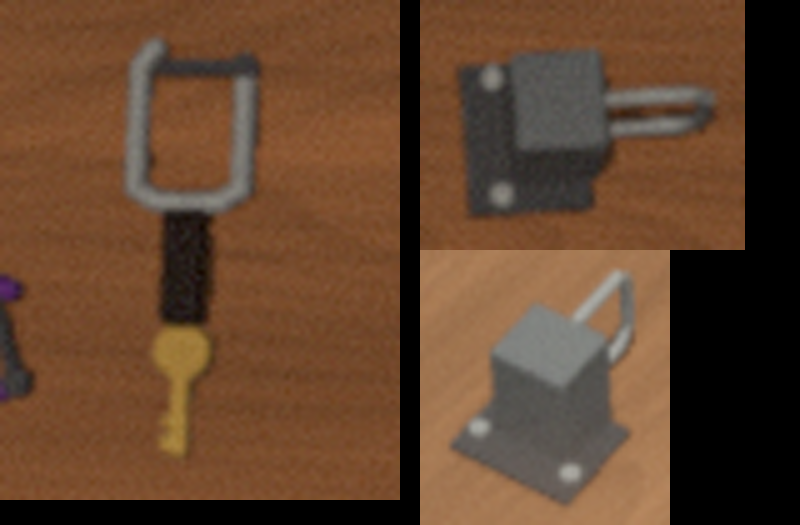

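The crop confirms the choice: brass key at the rear, black handle at about (177,222), and the dark gate at the front around (181,183) with the nose on the left (+y). Next I fit poses with a model overlay in both views.

```bash

cat > fit.py <<'E'
from h import *
from scipy.optimize import least_squares
import pickle
np.set_printoptions(precision=4,suppress=True)
T=imaging.read_camera('top');S=imaging.read_camera('side')
cc=lambda x,y:(140+x/5-.4,170+y/5-.4)
M=np.array([[25,9,18],[25,-9,18],[-25,9,18],[-25,-9,18],[60,18,10],[60,-18,10],[35,0,10],[60,28,5],[60,-28,5]])/1000.
U=[cc(165,212),cc(211,212),cc(162,322),cc(208,322),cc(151,130),cc(236,130),cc(190,192),cc(128,130),cc(258,130)]
M,U=M[:7],np.array(U[:7])
def W(v,M):
    c,s=np.cos(v[2]),np.sin(v[2]);return np.c_[v[0]+c*M[:,0]-s*M[:,1],v[1]+s*M[:,0]+c*M[:,1],M[:,2]]
def res(v):
    d=proj(T,W(v,M))-U
    d[4:6,1]=0; d[6,0]=0
    return d.ravel()
r=least_squares(res,[.545,.273,0]);print(r.x,np.degrees(r.x[2]));print(res(r.x).reshape(-1,2))
def draw(p,v,a,n,box):
    k=5;x0,y0,x1,y1=box
    im=cv2.resize(cv2.cvtColor(p['image'],cv2.COLOR_RGB2BGR)[y0:y1,x0:x1],None,fx=k,fy=k,interpolation=2)
    def pl(P,col):
        q=((proj(p,P)-[x0,y0]+.5)*k*8).astype(int);cv2.polylines(im,[q.reshape(-1,1,2)],False,col,1,cv2.LINE_AA,3)
    if v is not None:
        R=lambda xa,xb,ya,yb,z:np.array([[xa,ya,z],[xb,ya,z],[xb,yb,z],[xa,yb,z],[xa,ya,z]])/1000.
        pl(W(v,R(-25,25,-9,9,18)),(0,255,0));pl(W(v,R(35,86,-18,18,10)),(0,255,255));pl(W(v,np.array([[90,-23,8],[90,15,8]])/1e3),(0,0,255))
        pl(W(v,np.array([[-81,0,3],[-25,0,3]])/1e3),(255,0,0))
    if a is not None:
        A=np.array([a[0],a[1],0])
        pl(A+np.array([[0,45,6],[0,0,6],[0,0,54],[0,45,54]])/1e3,(0,0,255))
        B=np.array([[-20,45,60],[20,45,60],[20,89,60],[-20,89,60],[-20,45,60]])/1e3
        pl(A+B,(0,255,0))
        B=np.array([[-22,45,60],[22,45,60],[22,85,60],[-22,85,60],[-22,45,60]])/1e3
        pl(A+B,(255,0,0))
    cv2.imwrite('pics/'+n+'.png',im);return im
if __name__=='__main__':
    for z,uv in ((.0575,(309.5,162)),(.054,(255+292/5-1,140+95/5)),):print(atz(T,uv,z))
    c1=draw(T,r.x,None,'a',(140,170,220,270));c2=draw(S,r.x,None,'b',(195,245,280,310))
    a=(.68,-.018)
    import sys
    if len(sys.argv)>1:a=tuple(map(float,sys.argv[1:3]))
    c3=draw(T,None,a,'c',(255,140,320,190));c4=draw(S,None,a,'d',(235,160,285,215))
    o=np.zeros((600,800,3),np.uint8);o[:500,:400]=c1;o[:250,400:725]=c3;o[250:525,400:650]=c4;cv2.imwrite('pics/ov1.png',o);cv2.imwrite('pics/ov2.png',c2)
E
python3 fit.py
```

```text
[0.5376 0.2676 0.0346] 1.9833653392210093
[[ 0.4116 -0.4458]
 [-0.3517 -0.48  ]
 [ 0.331   0.6479]
 [-0.3532  0.5948]
 [ 0.1657  0.    ]
 [-0.2025  0.    ]
 [ 0.     -0.3402]]
[ 0.6714 -0.0116  0.0575]
[ 0.6794 -0.0182  0.054 ]
```

View pics/ov1.png

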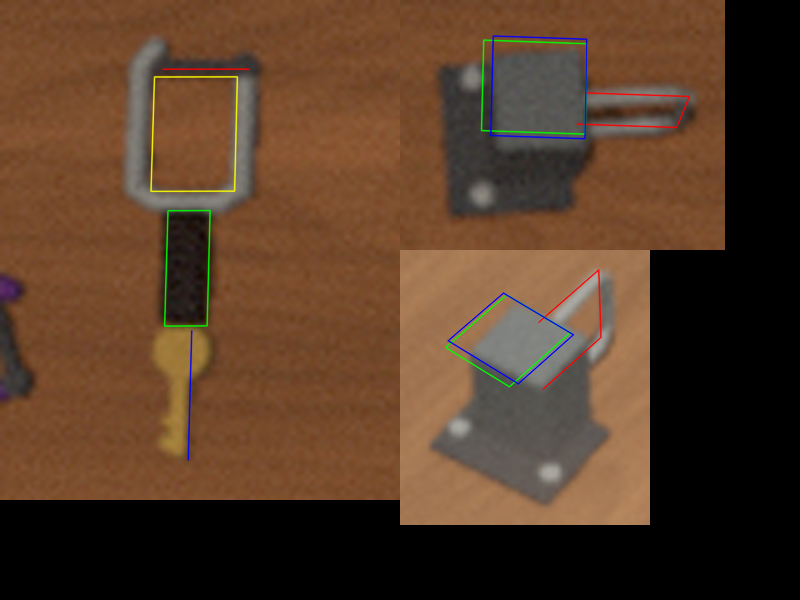

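View pics/ov2.png

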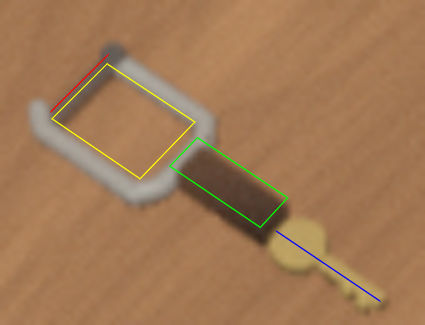

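Request:
apply_moves:
  moves: "-1 0 0 0 0 0 0.95; -1 0 0 0 0 0 0.95; -1 0 0 0 0 0 0.95; -1 0 0 0 0 0 0.95; -1 0 0 0 0 0 0.95; -1 -0.23 -0.23 0 0 0 0; -1 -0.23 -0.23 0 0 0 0; -1 -0.23 -0.23 0 0 0 0; -1 -0.23 -0.23 0 0 0 0; -1 -0.23 -0.23 0 0 0 0; -1 -0.23 -0.23 0 0 0 0; -1 -0.23 -0.23 0 0 0 0"
  force: 40

```text
t: 1.9
eef_pos: [0.429, -0.4292, 0.1984]
tool_rot: [0.0, 0.719, -0.695, 0.0]
contact_force: [1.2, -0.9, -0.4]
gripper_width: 1.004
```

```bash
cat >> h.py <<'E'
from scipy.spatial.transform import Rotation as Ro
def state(tgt=None,yaw=None):
    o=bot.get_obs();q=o['tool_rot'];R=Ro.from_quat([q[1],q[2],q[3],q[0]]).as_matrix()
    ang=np.degrees(np.arctan2(R[1,0],R[0,0]))
    print('t',round(o['t'],2),'pos',np.round(o['eef_pos'],4),'xang',round(ang,2),'zax',np.round(R[:,2],3),'F',np.round(o['contact_force'],1),'w',round(o['gripper_width'],3),'q',np.round(o['q'],2))
    if tgt is not None: print('delta tool units',np.round(R.T@(np.array(tgt)-o['eef_pos'])/.12,3))
    if yaw is not None: print('rz units',round((ang-yaw)/4,3))
    return o
E
python3 -c "
from h import *
state((.533,.2675,.12),-88)"
```

```text
t 1.9 pos [ 0.429  -0.4292  0.1984] xang -88.05 zax [ 0. -0. -1.] F [ 1.2 -0.9 -0.4] w 1.004 q [ 0.68  0.36  0.01  1.73 -0.    1.05 -0.85]
delta tool units [-5.773 -1.063  0.651]
rz units -0.012
```

Request:
apply_moves:
  moves: "-1 -0.33 -0.06 0 0 0 0; -1 -0.33 -0.06 0 0 0 0; -1 -0.33 -0.06 0 0 0 0; -1 -0.33 -0.06 0 0 0 0; -1 -0.33 -0.06 0 0 0 0; -1 -0.33 -0.06 0 0 0 0; -1 -0.33 -0.06 0 0 0 0; -1 -0.33 -0.06 0 0 0 0; -1 -0.33 -0.06 0 0 0 0; -1 -0.33 -0.06 0 0 0 0; -1 -0.33 -0.06 0 0 0 0; -1 -0.33 -0.06 0 0 0 0"

```text
t: 2.9
eef_pos: [0.4981, 0.0491, 0.1985]
tool_rot: [-0.0, 0.719, -0.695, 0.0]
contact_force: [2.1, -0.6, -0.5]
gripper_width: 1.002
```

Request:
apply_moves:
  moves: "-1 -0.3 -0.055 0.1 0 0 0; -1 -0.3 -0.055 0.1 0 0 0; -1 -0.3 -0.055 0.1 0 0 0; -1 -0.3 -0.055 0.1 0 0 0; -1 -0.3 -0.055 0.1 0 0 0; -1 -0.3 -0.055 0.1 0 0 0; -1 0 0 0 0 0 0; -1 0 0 0 0 0 0"

```text
t: 3.57
eef_pos: [0.5292, 0.2672, 0.1252]
tool_rot: [0.0, 0.721, -0.693, -0.001]
contact_force: [-0.6, -0.8, -0.1]
gripper_width: 1.0
```

```bash
python3 -c "
from h import *
state((.533,.2675,.005),-88)
p=imaging.read_camera('top');s=imaging.read_camera('side')
a=cv2.resize(p['image'][120:280,100:260],(480,480),interpolation=2);b=cv2.resize(s['image'][200:320,150:320],(680//2*1,240));
cv2.imwrite('pics/x1.png',cv2.cvtColor(a,4));cv2.imwrite('pics/x2.png',cv2.cvtColor(cv2.resize(s['image'][190:320,160:320],(640,520),interpolation=2),4))"
```

```text
t 3.57 pos [0.5292 0.2672 0.1252] xang -87.78 zax [-0.002  0.001 -1.   ] F [-0.6 -0.8 -0.1] w 1.0 q [-0.3   0.45 -0.35  1.81  0.18  0.92 -2.26]
delta tool units [-1.000e-03 -3.400e-02  1.001e+00]
rz units 0.055
```

View pics/x1.png

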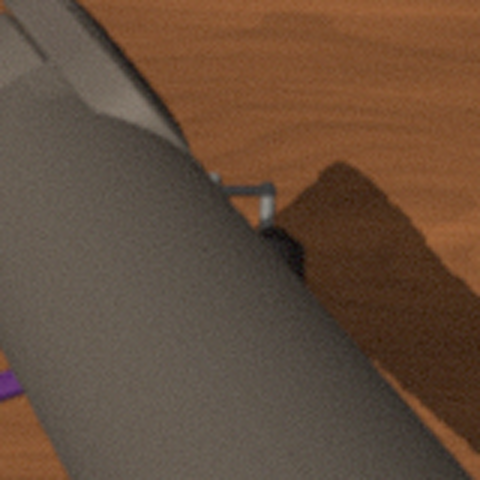

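View pics/x2.png

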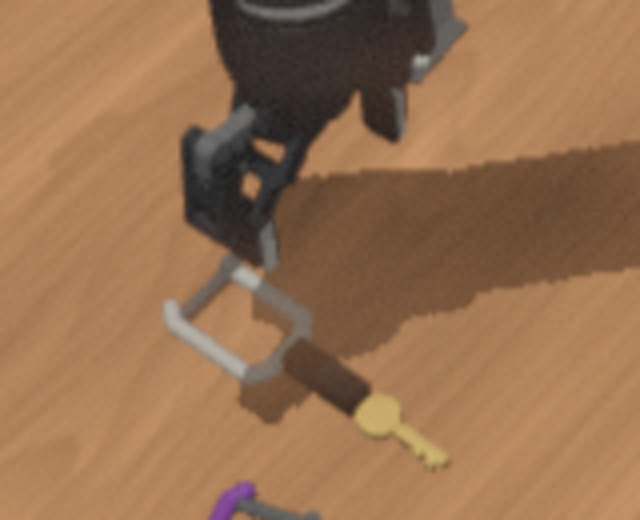

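Request:
apply_moves:
  moves: "-1 0 -0.03 0.2 0 0 0.05; -1 0 0 0.2 0 0 0; -1 0 0 0.2 0 0 0; -1 0 0 0.15 0 0 0; -1 0 0 0.12 0 0 0; -1 0 0 0.08 0 0 0; -1 0 0 0.04 0 0 0; -1 0 0 0.02 0 0 0; -1 0 0 0 0 0 0; -1 0 0 0 0 0 0"

```text
t: 4.5
eef_pos: [0.5346, 0.2646, 0.0058]
tool_rot: [-0.001, 0.718, -0.696, 0.0]
contact_force: [-0.4, -1.8, 0.0]
gripper_width: 1.001
```

```bash
python3 -c "
from h import *
state((.533,.2675,.004),-88)
s=imaging.read_camera('side')
cv2.imwrite('pics/x3.png',cv2.cvtColor(cv2.resize(s['image'][190:320,160:320],(640,520),interpolation=2),4))"
```

```text
t 4.5 pos [0.5346 0.2646 0.0058] xang -88.27 zax [ 0.001  0.001 -1.   ] F [-0.4 -1.8  0. ] w 1.001 q [-0.34  0.61 -0.3   1.87  0.26  0.7  -2.33]
delta tool units [-0.024  0.012  0.015]
rz units -0.066
```

View pics/x3.png

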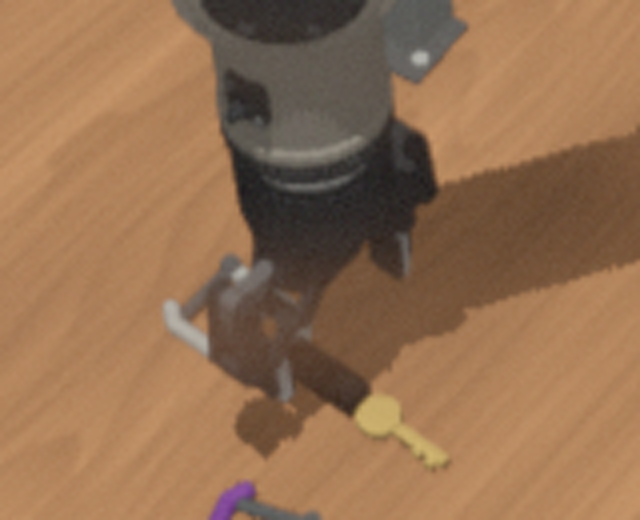

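Request:
apply_moves:
  moves: "1 -0.02 0.01 0.015 0 0 0; 1 0 0 0 0 0 0; 1 0 0 0 0 0 0; 1 0 0 0 0 0 0; 1 0 0 0 0 0 0; 1 0 0 0 0 0 0; 1 0 0 0 0 0 0; 1 0 0 0 0 0 0; 1 0 0 0 0 0 0; 1 0 0 0 0 0 0"
  force: 70

```text
t: 5.38
eef_pos: [0.5326, 0.2669, 0.0031]
tool_rot: [-0.0, 0.718, -0.696, 0.0]
contact_force: [0.7, -0.0, 0.9]
gripper_width: 0.001
```

```bash
python3 -c "
from h import *
state()"
```

```text
t 5.38 pos [0.5326 0.2669 0.0031] xang -88.24 zax [ 0. -0. -1.] F [ 0.7 -0.   0.9] w 0.001 q [-0.34  0.61 -0.3   1.87  0.26  0.7  -2.34]
```

```bash
python3 -c "
from h import *
s=imaging.read_camera('side');p=imaging.read_camera('top')
cv2.imwrite('pics/x4.png',cv2.cvtColor(cv2.resize(s['image'][190:320,160:320],(640,520),interpolation=2),4))
cv2.imwrite('pics/x5.png',cv2.cvtColor(cv2.resize(p['image'][150:280,100:260],(640,520),interpolation=2),4))
print(nets.spot_in(s,'key_clip'))
o=state();print(proj(s,[o['eef_pos']]),proj(p,[o['eef_pos']]))"
```

```text
[{'rect': [205.7, 255.0, 270.7, 305.4], 'score': 0.75}, {'rect': [189.5, 307.4, 242.2, 397.3], 'score': 0.56}]
t 5.53 pos [0.5326 0.2669 0.0031] xang -88.24 zax [ 0.  0. -1.] F [-0.1 -0.7 -0.5] w -0.002 q [-0.34  0.61 -0.3   1.87  0.26  0.7  -2.34]
[[242.57548598 285.54215771]] [[178.26554432 226.35651681]]
```

View pics/x4.png

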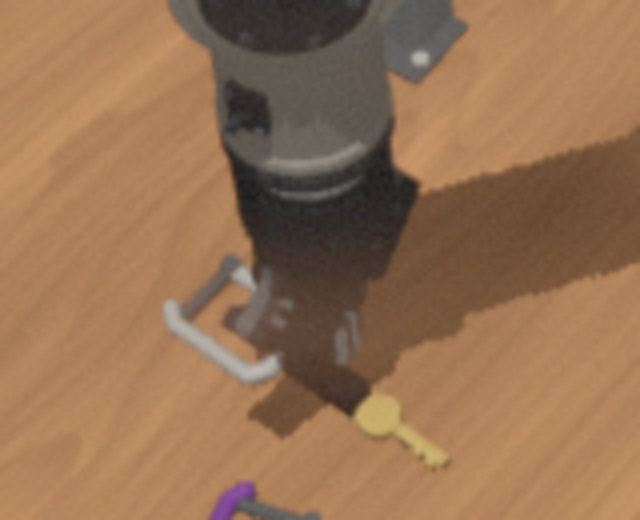

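View pics/x5.png

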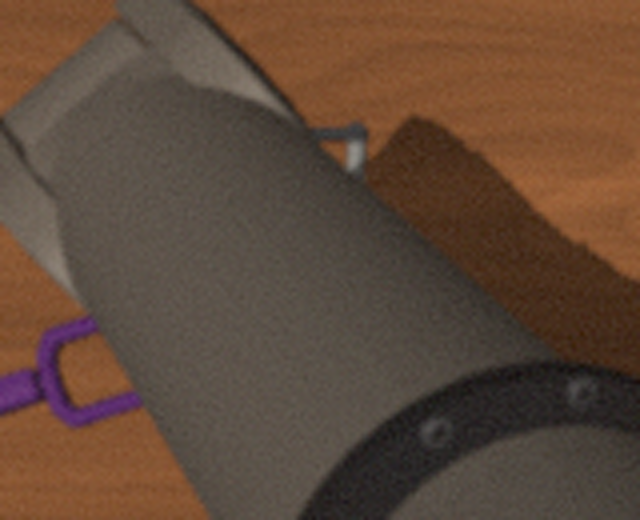

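The width reading says fully shut, yet the picture shows the hook unmoved with the fingers on either side of the handle near (223,270). A small lift will tell.

Request:
apply_moves:
  moves: "1 0 0 -0.08 0 0 0; 1 0 0 -0.15 0 0 0; 1 0 0 -0.15 0 0 0; 1 0 0 -0.12 0 0 0; 1 0 0 0 0 0 0; 1 0 0 0 0 0 0"

```text
t: 6.03
eef_pos: [0.5333, 0.2673, 0.0643]
tool_rot: [-0.001, 0.718, -0.696, 0.0]
contact_force: [0.2, -0.0, -1.0]
gripper_width: -0.002
```

```bash
python3 -c "
from h import *
s=imaging.read_camera('side');p=imaging.read_camera('top')
cv2.imwrite('pics/x6.png',cv2.cvtColor(cv2.resize(s['image'][190:320,160:320],(640,520),interpolation=2),4))
state()"
```

```text
t 6.13 pos [0.5322 0.2666 0.0627] xang -88.24 zax [-0.001 -0.001 -1.   ] F [-0.3 -0.6  0.3] w 0.001 q [-0.32  0.53 -0.33  1.85  0.22  0.81 -2.3 ]
```

View pics/x6.png

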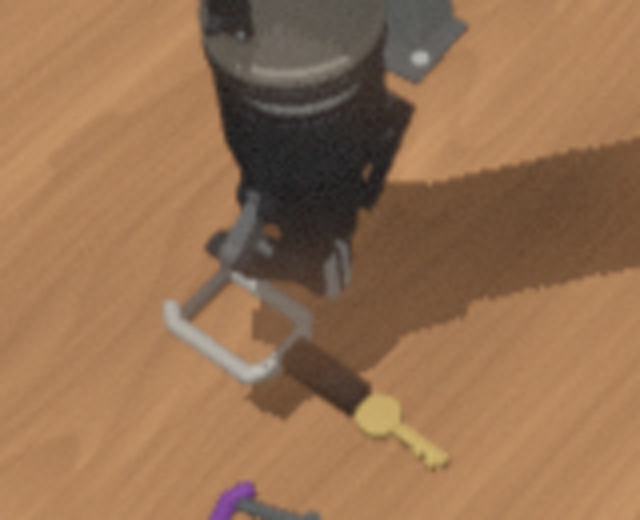

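```bash
python3 -c "
from h import *
s=imaging.read_camera('side')
o=state();e=o['eef_pos']
k=8;x0,y0=205,230
im=s['image'][y0:y0+75,x0:x0+100].astype(float);im=np.clip((im/255)**.5*255,0,255).astype(np.uint8)
im=cv2.cvtColor(cv2.resize(im,None,fx=k,fy=k,interpolation=2),4)
for d,c in ((0,(0,0,255)),(.019,(0,255,0)),(.073,(255,0,0))):
  u=(proj(s,[e+[0,0,d]])[0]-[x0,y0]+.5)*k;print(u);cv2.circle(im,tuple(u.astype(int)),4,c,-1)
cv2.imwrite('pics/x7.png',im)
p=imaging.read_camera('top');print(proj(p,[e]))"
```

```text
t 6.18 pos [0.532  0.2665 0.0623] xang -88.24 zax [-0.001 -0.001 -1.   ] F [-0.5 -0.2 -0.7] w 0.0 q [-0.32  0.53 -0.32  1.85  0.22  0.81 -2.3 ]
[291.48274769 326.96093398]
[286.06792497 285.7640835 ]
[269.82897412 162.21550843]
[[173.64142483 222.45092209]]
```

View pics/x7.png

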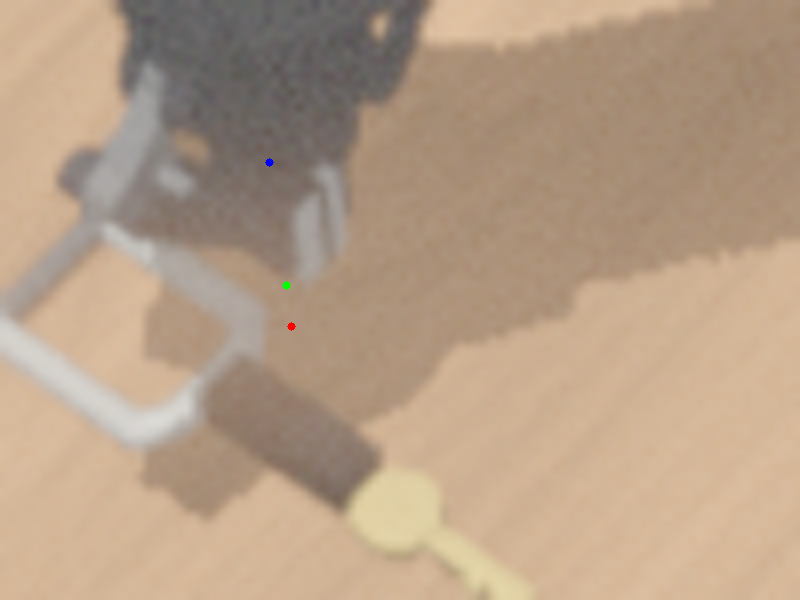

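The shut fingertips show about 30 mm above where the reported TCP projects (zoom (275,255) against (291,327)), so they closed above the handle. I will open, go lower, and watch the force.

Request:
apply_moves:
  moves: "-1 0 0 0 0 0 0; -1 0 0 0 0 0 0; -1 0 0 0 0 0 0; -1 0 0 0 0 0 0; -1 0 0 0.15 0 0 0; -1 0 0 0.15 0 0 0; -1 0 0 0.15 0 0 0; -1 0 0 0.1 0 0 0; -1 0 0 0.06 0 0 0; -1 0 0 0.04 0 0 0; -1 0 0 0 0 0 0; -1 0 0 0 0 0 0"

```text
t: 7.23
eef_pos: [0.5329, 0.2672, -0.0145]
tool_rot: [-0.0, 0.718, -0.696, 0.0]
contact_force: [0.8, -0.2, 0.1]
gripper_width: 1.001
```

```bash
cat > v.py <<'E'
import sys
from h import *
n=sys.argv[1];x0,y0,w,h=map(int,sys.argv[2:6]);cam=sys.argv[6] if len(sys.argv)>6 else 'side'
o=state();e=o['eef_pos'];s=imaging.read_camera(cam)
k=int(min(800//w,600//h));im=s['image'][y0:y0+h,x0:x0+w].astype(float);im=((im/255)**.5*255).astype(np.uint8)
im=cv2.cvtColor(cv2.resize(im,None,fx=k,fy=k,interpolation=2),4)
for d,c in ((0,(0,0,255)),(.03,(0,255,0))):
  u=(proj(s,[e+[0,0,d]])[0]-[x0,y0]+.5)*k;print(u);cv2.circle(im,tuple(u.astype(int)),3,c,-1)
cv2.imwrite('pics/'+n+'.png',im)
E
python3 v.py x8 195 225 100 75
```

```text
t 7.23 pos [ 0.5329  0.2672 -0.0145] xang -88.24 zax [ 0.001  0.    -1.   ] F [ 0.8 -0.2  0.1] w 1.001 q [-0.35  0.64 -0.29  1.88  0.28  0.67 -2.35]
[387.65504826 522.48691714]
[379.83234375 463.64612444]
```

View pics/x8.png

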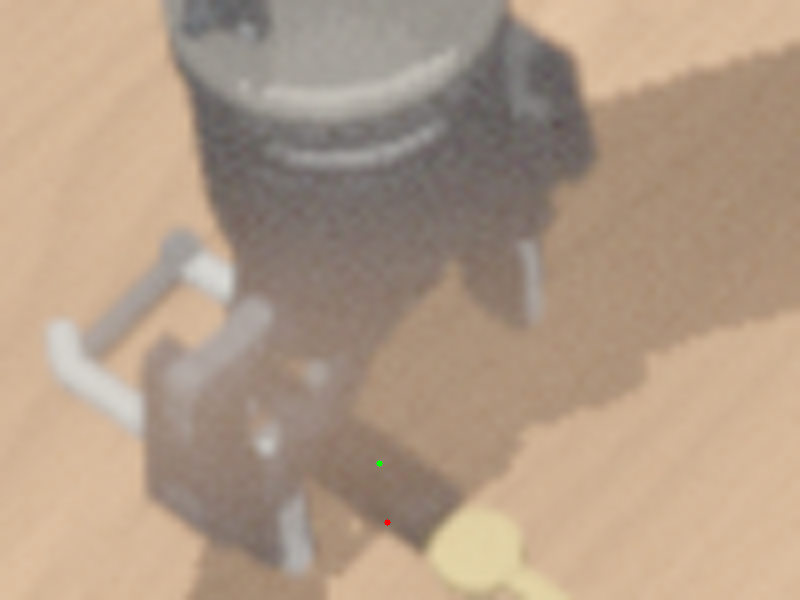

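Request:
apply_moves:
  moves: "-1 0 0 0.05 0 0 0; -1 0 0 0.04 0 0 0; -1 0 0 0.03 0 0 0; -1 0 0 0 0 0 0"

```text
t: 7.62
eef_pos: [0.532, 0.2665, -0.0302]
tool_rot: [0.001, 0.718, -0.696, -0.0]
contact_force: [-0.4, 0.4, -0.2]
gripper_width: 1.001
```

Request:
apply_moves:
  moves: "1 0 0 0 0 0 0; 1 0 0 0 0 0 0; 1 0 0 0 0 0 0; 1 0 0 0 0 0 0; 1 0 0 0 0 0 0; 1 0 0 0 0 0 0; 1 0 0 0 0 0 0; 1 0 0 0 0 0 0"

```text
t: 8.28
eef_pos: [0.5329, 0.2674, -0.0288]
tool_rot: [-0.001, 0.718, -0.696, 0.0]
contact_force: [-1.5, -0.5, 5.0]
gripper_width: 0.187
```

```bash
python3 v.py x9 195 225 100 75
```

```text
t 8.28 pos [ 0.5329  0.2674 -0.0288] xang -88.23 zax [ 0.001  0.001 -1.   ] F [-1.5 -0.5  5. ] w 0.187 q [-0.36  0.66 -0.28  1.88  0.29  0.64 -2.35]
[390.72319325 550.34750932]
[383.03947697 492.65066327]
```

View pics/x9.png

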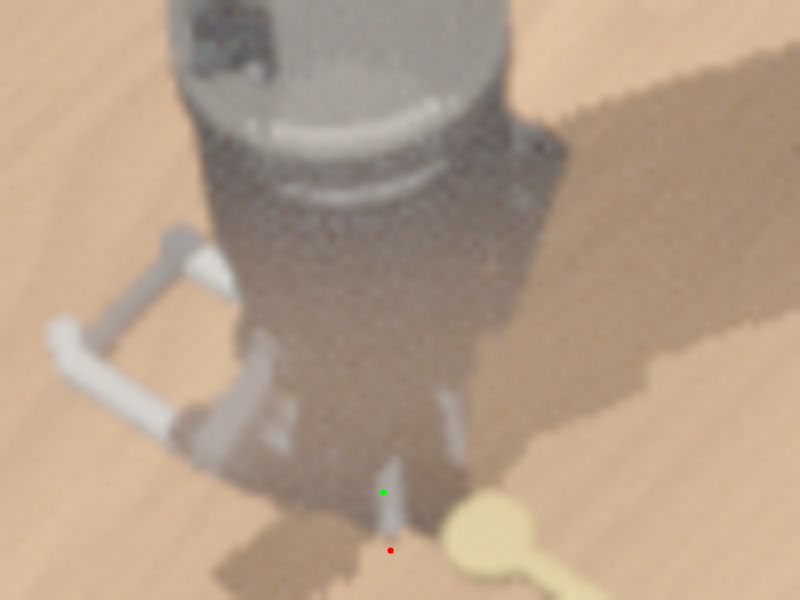

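Request:
apply_moves:
  moves: "1 0 0 -0.05 0 0 0; 1 0 0 -0.1 0 0 0; 1 0 0 -0.15 0 0 0; 1 0 0 -0.15 0 0 0; 1 0 0 -0.12 0 0 0; 1 0 0 0 0 0 0"
  force: 90

```text
t: 8.83
eef_pos: [0.5345, 0.2678, 0.0426]
tool_rot: [-0.002, 0.718, -0.696, 0.001]
contact_force: [0.4, 0.4, -2.0]
gripper_width: 0.186
```

```bash
python3 v.py y1 195 200 100 75
```

```text
t 8.83 pos [0.5345 0.2678 0.0426] xang -88.27 zax [ 0.005  0.002 -1.   ] F [ 0.4  0.4 -2. ] w 0.186 q [-0.33  0.56 -0.32  1.85  0.24  0.76 -2.32]
[366.24595894 606.87519663]
[357.64016313 543.12746154]
```

View pics/y1.png

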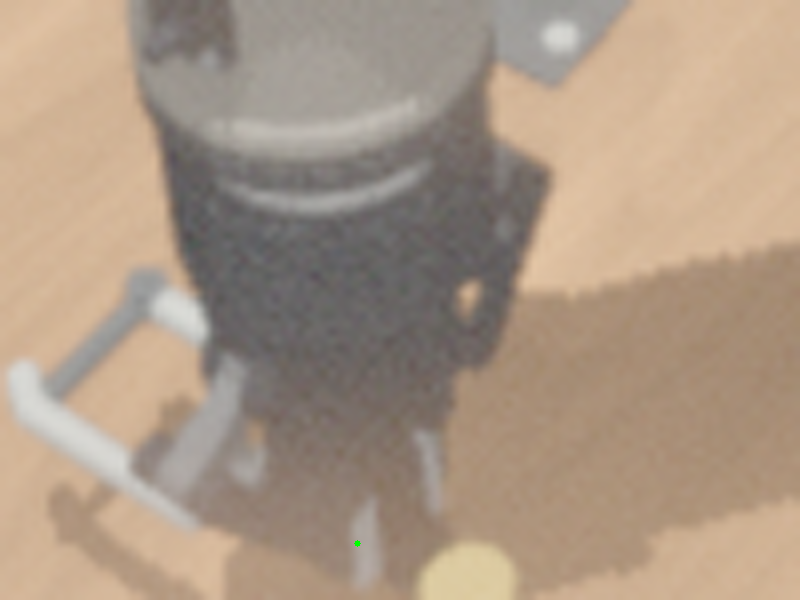

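Request:
apply_moves:
  moves: "1 0.12 0.02 0 0 0 0.22; 1 0.24 0.02 0 0 0 0.22; 1 0.24 0.02 0 0 0 0; 1 0.24 0.02 0 0 0 0; 1 0.24 0.02 0 0 0 0; 1 0.24 0.02 0 0 0 0; 1 0.24 0.02 0 0 0 0; 1 0.24 0.02 0 0 0 0; 1 0.24 0.02 0 0 0 0; 1 0.24 0.02 0 0 0 0; 1 0.1 0 0 0 0 0; 1 0 0 0 0 0 0"

```text
t: 9.88
eef_pos: [0.5075, -0.0239, 0.0379]
tool_rot: [-0.002, -0.705, 0.71, 0.0]
contact_force: [-0.0, -0.3, -1.6]
gripper_width: 0.189
```

```bash
python3 v.py y2 220 130 130 97;python3 v.py y3 230 130 130 97 top
```

```text
t 9.88 pos [ 0.5075 -0.0239  0.0379] xang -90.4 zax [-0.003 -0.002 -1.   ] F [-0.  -0.3 -1.6] w 0.189 q [ 0.16  0.45 -0.29  2.06  0.21  0.66 -1.85]
[680.08380564 421.53349011]
[685.0387921  370.25538471]
t 9.93 pos [ 0.5081 -0.021   0.0382] xang -90.25 zax [-0.002 -0.001 -1.   ] F [-0.9  1.4 -1.5] w 0.181 q [ 0.16  0.45 -0.29  2.06  0.21  0.66 -1.85]
[496.04323675 659.18631363]
[506.63866868 648.8386395 ]
```

View pics/y2.png

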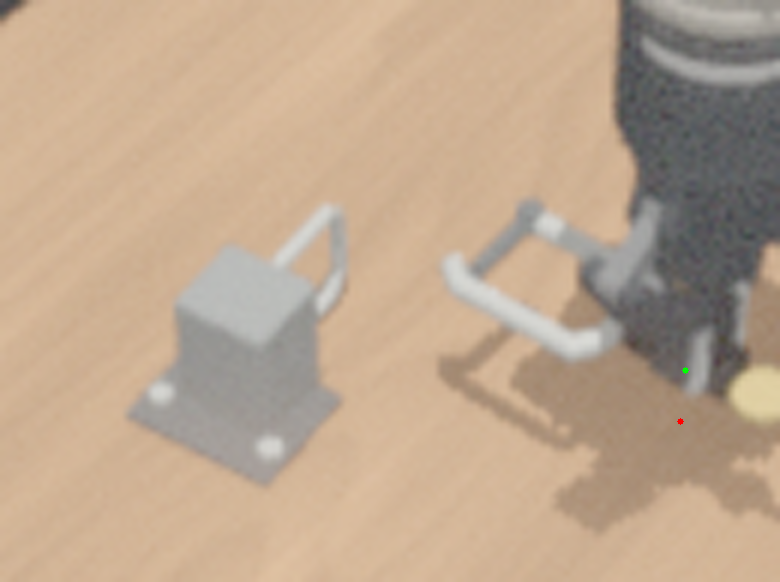

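View pics/y3.png

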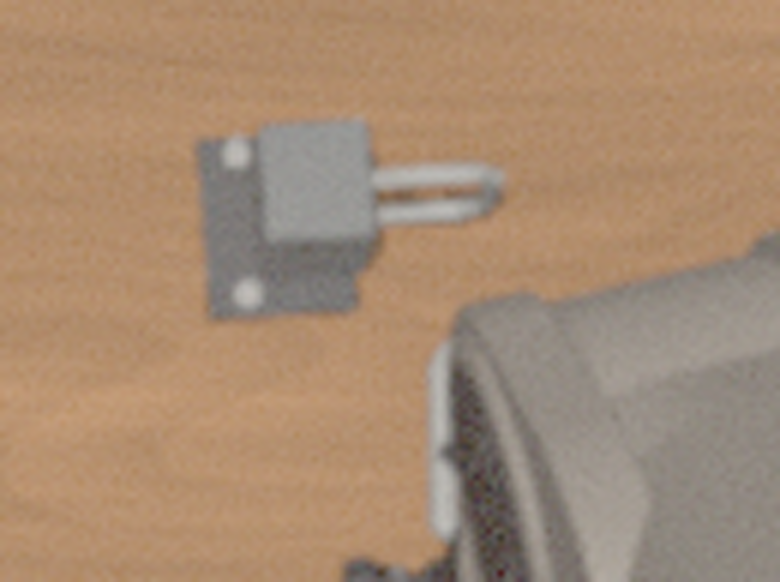

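```bash
cat > ov.py <<'E'
import sys
from h import *
n=sys.argv[1];ax,ay=map(float,sys.argv[2:4]);ox,oy,oz=map(float,sys.argv[4:7])
o=state();e=o['eef_pos'];yaw=float(sys.argv[7]) if len(sys.argv)>7 else 0
H=e+np.array([ox,oy,oz]);print('hook',H,'bar in hook',ax-H[0],ay-H[1])
c,s_=np.cos(np.radians(yaw)),np.sin(np.radians(yaw));Rz=np.array([[c,-s_,0],[s_,c,0],[0,0,1]])
outs=[]
for cam,(x0,y0,w,h) in (('side',(225,155,130,50)),('top',(235,135,130,50))):
    p=imaging.read_camera(cam);k=6
    im=cv2.resize(((p['image'][y0:y0+h,x0:x0+w]/255.)**.6*255).astype(np.uint8),None,fx=k,fy=k,interpolation=2);im=cv2.cvtColor(im,4)
    if cam=='side': pass
    def pl(P,col):
        q=((proj(p,P)-[x0,y0]+.5)*k*8).astype(int);cv2.polylines(im,[q.reshape(-1,1,2)],False,col,1,cv2.LINE_AA,3)
    A=np.array([ax,ay,0]);pl(A+np.array([[0,45,6],[0,0,6],[0,0,54],[0,45,54]])/1e3,(0,0,255))
    L=lambda a:H+(np.array(a)/1e3)@Rz.T
    pl(L([[35,18,10],[86,18,10],[86,-18,10],[35,-18,10],[35,18,10]]),(0,200,255))
    pl(L([[90,-23,9],[90,15,9]]),(255,0,0));pl(L([[30,23,5],[98,23,5]]),(0,255,0))
    outs.append(im)
cv2.imwrite('pics/'+n+'.png',np.vstack(outs))
E
python3 ov.py z1 .677 -.017 .0046 0 .029
```

```text
t 9.98 pos [ 0.5086 -0.0191  0.0384] xang -90.09 zax [-0.001  0.    -1.   ] F [ 1.   0.9 -1.5] w 0.18 q [ 0.16  0.45 -0.3   2.06  0.21  0.66 -1.85]
hook [ 0.51321007 -0.01906187  0.06743074] bar in hook 0.16378993295163213 0.0020618659291561786
```

View pics/z1.png

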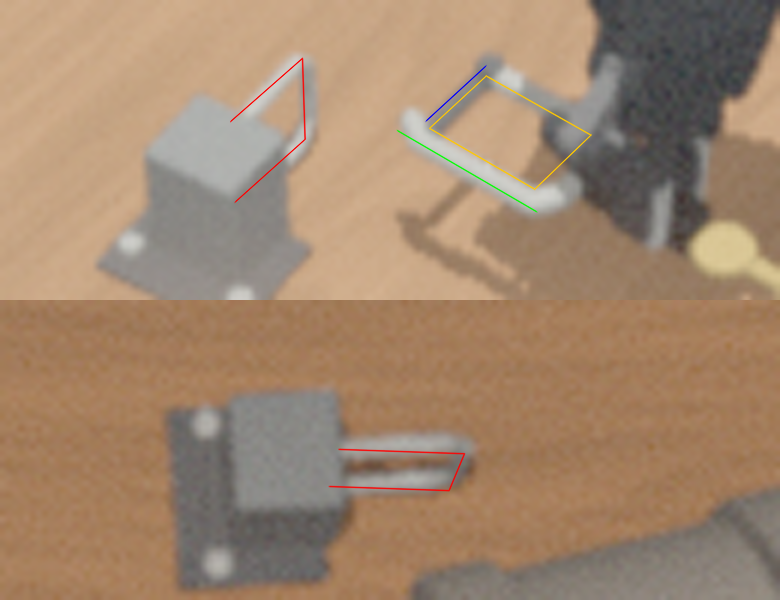

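```bash
python3 - <<'E'
from h import *
T=imaging.read_camera('top');S=imaging.read_camera('side')
for n,uv,z in (('T up',(312.2,158.0),.054),('T lo',(309.8,164.6),.006)):print(n,atz(T,uv,z))
for n,uv,z in (('S up',(275.8,164.8),.054),('S lo',(275.5,177.3),.006)):print(n,atz(S,uv,z))
# block/plate corner directions
f=lambda x,y:(235+x/6-.5,135+(y-300)/6-.5)
for a,b,z in (((345,447),(465,440),.054),((180,588),(327,580),0),((167,410),(180,588),0),((230,400),(335,390),.06),((343,503),(335,390),.06)):
    A,B=atz(T,f(*a),z),atz(T,f(*b),z);d=B-A;print(np.round(A,3),np.round(B,3),np.degrees(np.arctan2(d[1],d[0])))
E
```

```text
T up [ 0.68158292 -0.01775001  0.054     ]
T lo [ 0.68074111 -0.01814671  0.006     ]
S up [ 0.67380386 -0.0167522   0.054     ]
S lo [ 0.67733102 -0.01826787  0.006     ]
[0.678 0.026 0.054] [ 0.682 -0.017  0.054] -84.50858926495188
[0.637 0.082 0.   ] [0.642 0.028 0.   ] -84.89206040890761
[0.706 0.089 0.   ] [0.637 0.082 0.   ] -174.37127747434013
[0.692 0.067 0.06 ] [0.697 0.03  0.06 ] -82.26283131324463
[0.655 0.026 0.06 ] [0.697 0.03  0.06 ] 4.873757195821238
```

Request:
apply_moves:
  moves: "1 0 0 0 0 0 -0.42; 1 0 0 0 0 0 -0.42; 1 0 0 0 0 0 -0.42; 1 0.04 0 0.12 0 0 0; 1 0.04 -0.08 0.12 0 0 0; 1 0.04 -0.1 0.11 0 0 0; 1 0 -0.1 0 0 0 0; 1 0 0 0 0 0 0; 1 0 0 0 0 0 0; 1 0 0 0 0 0 0"

```text
t: 11.02
eef_pos: [0.5436, -0.03, -0.0027]
tool_rot: [0.0, 0.738, -0.675, -0.0]
contact_force: [0.1, -0.4, -1.0]
gripper_width: 0.181
```

```bash
sed -i 's/A+np.array(\[\[0,45,6\],\[0,0,6\],\[0,0,54\],\[0,45,54\]\])\/1e3/A+(np.array([[0,45,6],[0,0,6],[0,0,54],[0,45,54]])\/1e3)@Rz.T/' ov.py
sed -i "s/'bar in hook',ax-H\[0\],ay-H\[1\])/'')/; s/^outs=\[\]/print('bar in hook',Rz.T@(np.array([ax,ay,0])-H));outs=[]/" ov.py
python3 ov.py z2 .679 -.0175 .0046 0.0004 .029 5
python3 -c "
from h import *
state((.5451,-.0312,-.004),-85)"
```

```text
t 11.02 pos [ 0.5436 -0.03   -0.0027] xang -84.9 zax [-0.  0. -1.] F [ 0.1 -0.4 -1. ] w 0.181 q [ 0.17  0.56 -0.29  2.    0.26  0.62 -1.77]
hook [ 0.54819982 -0.02955877  0.02626191] 
bar in hook [ 0.13135343  0.00061289 -0.02626191]
t 11.12 pos [ 0.5435 -0.0301 -0.0026] xang -84.92 zax [-0. -0. -1.] F [ 0.6 -0.3 -1.7] w 0.18 q [ 0.17  0.56 -0.29  2.    0.26  0.62 -1.77]
delta tool units [ 0.01  -0.012  0.012]
rz units 0.019
```

View pics/z2.png

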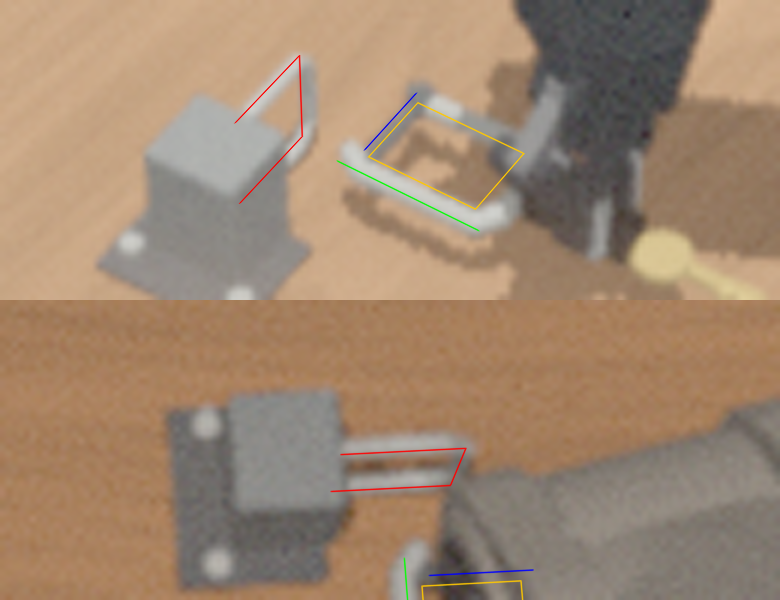

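Request:
apply_moves:
  moves: "1 0 -0.08 0.01 0 0 0; 1 0 -0.08 0 0 0 0; 1 0 -0.08 0 0 0 0; 1 0 -0.04 0 0 0 0; 1 0 -0.04 0 0 0 0; 1 0 -0.04 0 0 0 0; 1 0 -0.04 0 0 0 0; 1 0 -0.04 0 0 0 0; 1 0 -0.04 0 0 0 0; 1 0 -0.04 0 0 0 0; 1 0 -0.04 0 0 0 0; 1 0 -0.04 0 0 0 0"

```text
t: 12.12
eef_pos: [0.6165, -0.0242, -0.0041]
tool_rot: [0.0, 0.737, -0.676, 0.0]
contact_force: [-2.1, -1.2, -0.7]
gripper_width: 0.18
```

```bash

python3 ov.py z3 .679 -.0175 .0046 -0.0021 .029 5
```

```text
t 12.12 pos [ 0.6165 -0.0242 -0.0041] xang -84.99 zax [ 0. -0. -1.] F [-2.1 -1.2 -0.7] w 0.18 q [ 0.14  0.64 -0.28  1.82  0.26  0.71 -1.76]
hook [ 0.62114451 -0.02633724  0.02494282] 
bar in hook [ 0.05840555  0.00376117 -0.02494282]
```

View pics/z3.png

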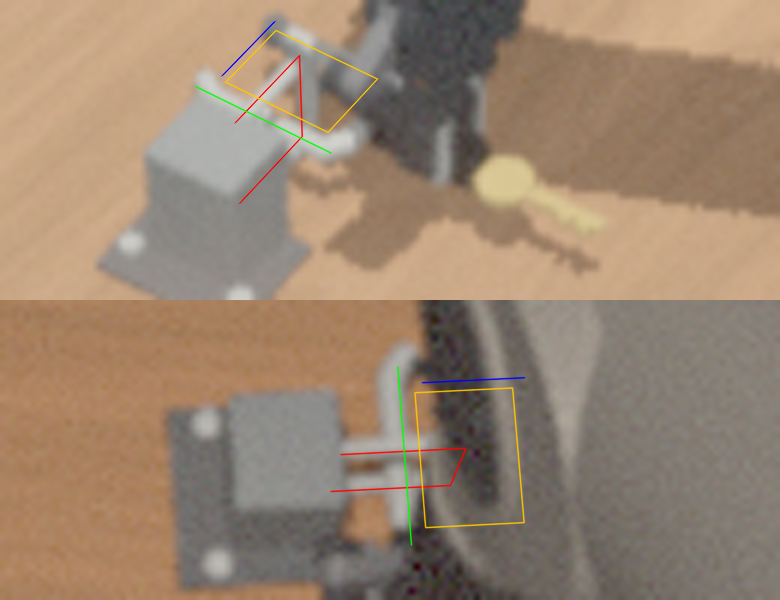

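Request:
apply_moves:
  moves: "1 0 -0.03 0 0 0 0; 1 0 -0.03 0 0 0 0; 1 0 -0.03 0 0 0 0; 1 0 -0.025 0 0 0 0; 1 0 0 0 0 0 0; 1 0 0 0 0 0 0"

```text
t: 12.72
eef_pos: [0.6299, -0.0219, -0.0041]
tool_rot: [-0.0, 0.738, -0.675, -0.0]
contact_force: [0.2, -0.3, -0.9]
gripper_width: 0.185
```

```bash

python3 ov.py z4 .679 -.0175 .0046 -0.0021 .029 5
```

```text
t 12.72 pos [ 0.6299 -0.0219 -0.0041] xang -84.92 zax [ 0.     0.001 -1.   ] F [ 0.2 -0.3 -0.9] w 0.185 q [ 0.14  0.66 -0.28  1.79  0.26  0.73 -1.76]
hook [ 0.63451267 -0.02404764  0.02493658] 
bar in hook [ 0.04488871  0.0026454  -0.02493658]
```

View pics/z4.png

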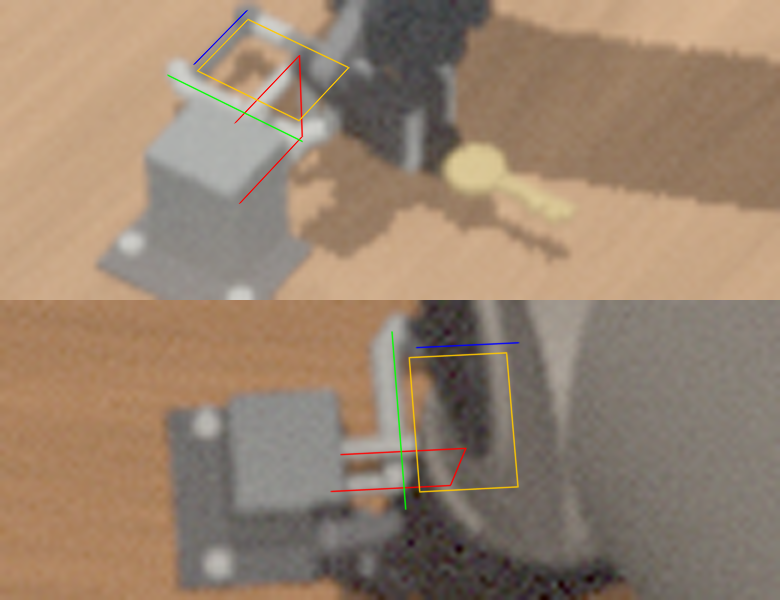

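```bash
python3 v.py z5 240 145 60 45; python3 -c "
from h import *
s=imaging.read_camera('side')
o=np.array([.6345,-.024,.025])"
```

```text
t 12.82 pos [ 0.6295 -0.0223 -0.0042] xang -84.94 zax [-0.  0. -1.] F [ 0.6 -0.3 -0.1] w 0.185 q [ 0.14  0.66 -0.28  1.79  0.26  0.73 -1.76]
[675.28241358 564.62913349]
[675.6275616  457.82182458]
```

View pics/z5.png

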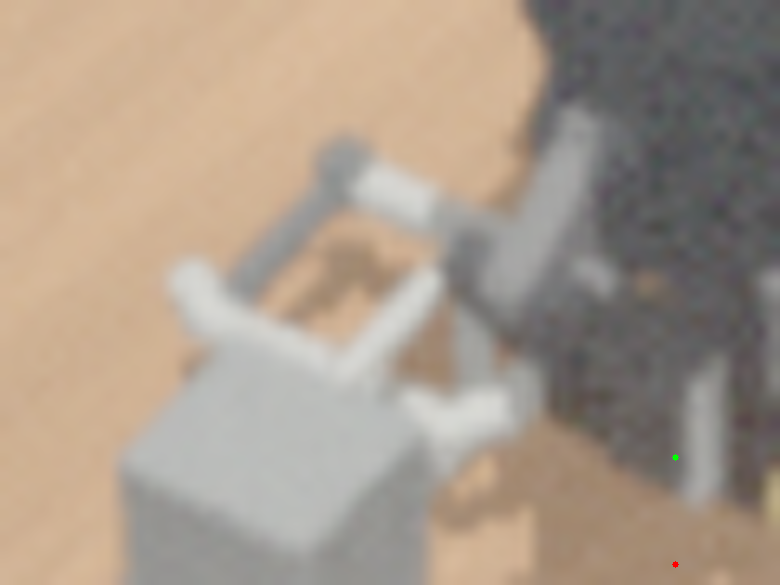

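The zoom shows the gate shut: dark bar from (340,165) to (245,285), ending at the nose, with the eye's upright bar inside the loop at (470,340). The push force has dropped to about 0. Now I back off slightly and lower.

Request:
apply_moves:
  moves: "1 0 0.04 0 0 0 0; 1 0 0.04 0 0 0 0; 1 0 0 0.03 0 0 0; 1 0 0 0.03 0 0 0; 1 0 0 0.025 0 0 0; 1 0 0 0.02 0 0 0; 1 0 0 0 0 0 0; 1 0 0 0 0 0 0"

```text
t: 13.58
eef_pos: [0.62, -0.0234, -0.017]
tool_rot: [0.0, 0.738, -0.675, -0.0]
contact_force: [-0.8, -0.2, -1.5]
gripper_width: 0.18
```

```bash
python3 v.py z6 240 145 80 60
```

```text
t 13.58 pos [ 0.62   -0.0234 -0.017 ] xang -84.96 zax [-0.  0. -1.] F [-0.8 -0.2 -1.5] w 0.18 q [ 0.14  0.67 -0.27  1.82  0.26  0.69 -1.77]
[551.68243204 483.71217644]
[552.52502823 402.8553621 ]
```

View pics/z6.png

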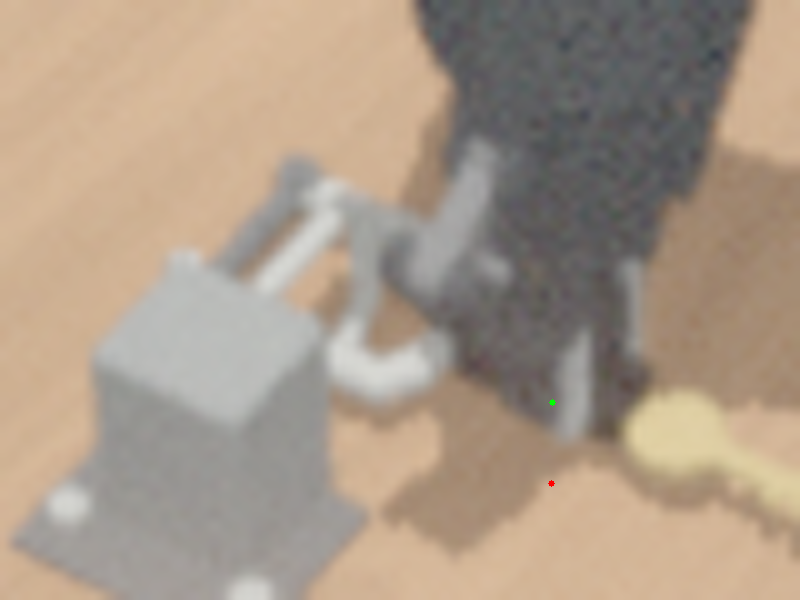

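Request:
apply_moves:
  moves: "0.3 0 0 0 0 0 0; 0 0 0 0 0 0 0; -0.1 0 0 0 0 0 0; -0.1 0 0 0 0 0 0; -0.1 0 0 0 0 0 0; -0.1 0 0 0 0 0 0; -0.1 0 0 -0.04 0 0 0; -0.1 0 0 -0.08 0 0 0; -0.1 0 0 -0.15 0 0 0; -0.1 0 0 -0.15 0 0 0; -0.1 0 0 -0.2 0 0 0; -0.1 0 0 -0.2 0 0 0"

```text
t: 14.63
eef_pos: [0.6199, -0.0235, 0.0833]
tool_rot: [0.0, 0.738, -0.675, -0.0]
contact_force: [0.4, 0.9, -0.4]
gripper_width: 0.548
```

```bash
python3 v.py w1 240 145 80 60
```

```text
t 14.63 pos [ 0.6199 -0.0235  0.0833] xang -84.95 zax [-0.  0. -1.] F [ 0.4  0.9 -0.4] w 0.548 q [ 0.17  0.53 -0.31  1.77  0.21  0.87 -1.72]
[555.30330503 201.70175863]
[556.26882866 110.29820668]
```

View pics/w1.png

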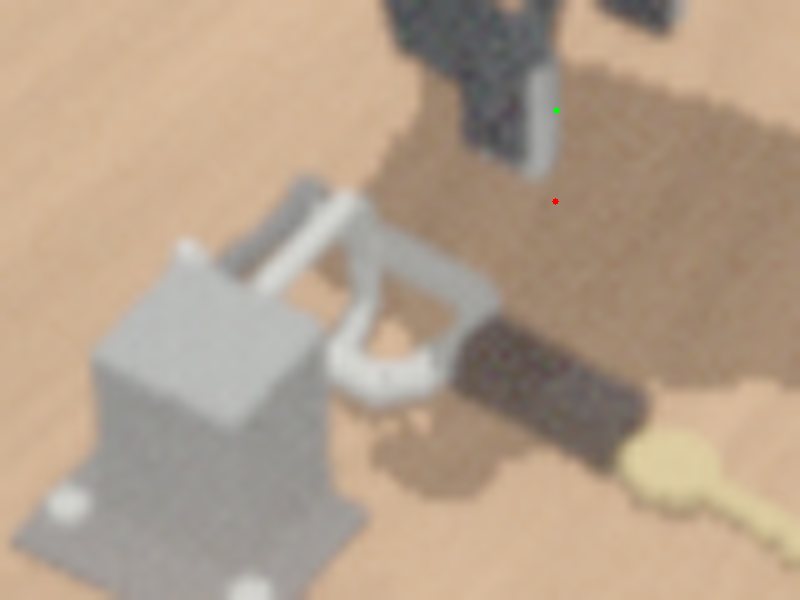

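Request:
apply_moves:
  moves: "-0.1 0 0.1 -0.25 0 0 0; -0.1 0 0.2 -0.25 0 0 0; -0.1 0.25 0.1 0 0 0 0; -0.1 0.3 0 0 0 0 0; -0.1 0.3 0 0 0 0 0; -0.1 0.3 0 0 0 0 0; -0.1 0.3 0 0 0 0 0; -0.1 0.3 0 0 0 0 0; -0.1 0.3 0 0 0 0 0; -0.1 0.2 0 0 0 0 0; -0.1 0 0 0 0 0 0; -0.1 0 0 0 0 0 0"

```text
t: 15.68
eef_pos: [0.5955, -0.2988, 0.1421]
tool_rot: [0.0, 0.736, -0.677, 0.0]
contact_force: [0.3, 1.0, 0.0]
gripper_width: 0.55
```

```bash
python3 v.py w2 240 145 80 60; python3 v.py w3 265 140 80 60 top; python3 v.py w4 0 0 560 420 top
```

```text
t 15.68 pos [ 0.5955 -0.2988  0.1421] xang -85.17 zax [ 0.    -0.001 -1.   ] F [0.3 1.  0. ] w 0.55 q [ 0.55  0.53 -0.25  1.62  0.15  1.02 -1.23]
[1316.76779552 -538.73002477]
[1331.34788175 -637.98965159]
t 15.73 pos [ 0.596  -0.2964  0.1421] xang -85.0 zax [ 0.     0.001 -1.   ] F [ 0.5  0.3 -0. ] w 0.55 q [ 0.55  0.53 -0.25  1.62  0.15  1.02 -1.24]
[1954.68874442  525.36137679]
[2024.402968    490.42865143]
t 15.78 pos [ 0.5963 -0.2951  0.1421] xang -84.89 zax [ 0.     0.001 -1.   ] F [ 0.2  0.7 -0.4] w 0.552 q [ 0.55  0.53 -0.26  1.62  0.15  1.02 -1.24]
[459.79670691 192.37274774]
[466.74498635 188.87397885]
```

View pics/w2.png

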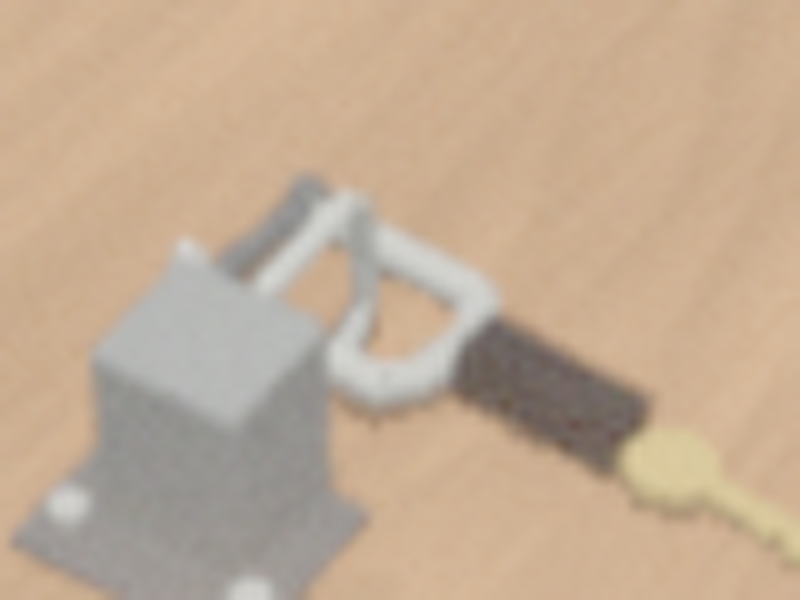

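View pics/w3.png

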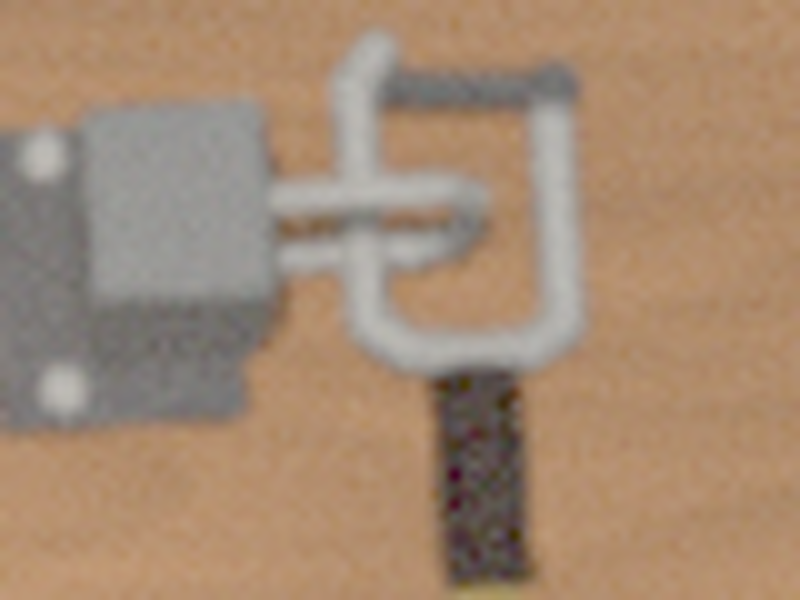

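View pics/w4.png

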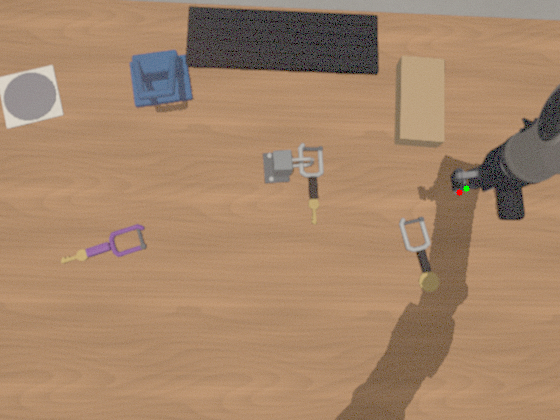

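The hook is clipped on: the upper arm passes over it, the lower arm under it, and the gate is shut at top zoom (390–575, 85). The tag clip is unmoved and the robot is clear.

```bash
python3 -c "
from h import *
print(bot.hand_in())"
```

```text
the job is handed in; nothing more can be done
None
```

The snap hook with the key is clipped onto the steel eye of the desk anchor and released, and the job was handed in at about 15.8 s. I don't have a verdict, as the hand-in reports none.

**Last checks:**
- **Clipped:** both cameras show the eye's upright bar inside the loop, with one arm of the eye above the hook and one below. The gate is shut against the nose.
- **Push force:** it was about 2 N against the gate and fell to about 0 N once the bar was past it.
- **At rest:** the hook lies still on the eye's lower arm, with its handle and key end lowered towards the desk.
- **Clear of the robot:** the gripper is well away from everything, and the tag clip and purple look-alike appear where they started.

**What failed or disagreed:**
- **First grasp missed:** the fingers closed above the handle because the true fingertips were about 30 mm higher than the reported TCP. I measured that offset in the pictures and corrected for it. The second grasp held, with a slight 5 N touch on the desk.
- **Anchor angle and position:** the anchor was turned about 5°, so I lined the hook up with it before pushing. The two cameras disagreed by 3 to 8 mm on the bar's x, but agreed on its y to about 1 mm.

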